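# Wedge the bearing housing tight in its bench jig

## Robot

A 6-joint arm with a two-finger parallel gripper is mounted at the origin on the work surface; the furniture and walls round the work are solid. World frame = base frame: x ahead of the robot, y to its left, z up, the work surface at z = 0. Lengths are in mm, angles in rad, forces in N, time in s.
With the tool pointing down it reaches from about 400 to 925 mm from the base axis. Payload 12.5 kg.
Tool frame: the origin (TCP) lies at the centre of the arm's flange, where the gripper is bolted on; the fingertips stand 190 mm ahead of it and the grasp point (between the pads) lies env.grip_point_offset ahead of it (env.grip_point_offset is the distance from the TCP to the grasp point, in mm); z points along the fingers, x is the direction in which the jaws open and shut, and the axes are right-handed (so a half turn about z gives the same grasp; the last joint's range is limited). The gripper opens to 95 mm and grips with 3 to 60 N. Pads are 20 mm wide; open, the fingers measure 119 mm over their backs; the gripper's body (75 mm by 180 mm) begins 59 mm behind the grasp point.
Start: joints at [1.044, 0.491, 1.559, -0, 1.092, -0.106], TCP at [255.284, 570.487, 404.761] pointing down, gripper open.
Joint ranges: [-3.1, 3.1], [-0.84, 2.19], [0.05, 2.79], [-1.13, 4.28], [0.06, 2.93], [-2.69, 2.69]. Speed limits (rad/s): [2.22, 2.22, 2.79, 3.14, 3.14, 3.14].

## Interface

Orientations are given as [roll, pitch, yaw] about the fixed x, y, z axes, in that order (R = Rz(yaw) Ry(pitch) Rx(roll)).
In Python, from cell import state, read_camera, camera_model, job_done, env gives the robot as it stands.
- The arm moves only by the tool arm_command, never from a script. Its argument "steps" is a list of rows, each a list of 6 numbers: the shift along the tool's x, y, z in cm, then the turn, a rotation vector about the tool's x, y, z in degrees. In form: [[dx, dy, dz, rx, ry, rz], ...]. A call has 1 to 12 rows; each row is the pose to reach, as a shift and turn from the pose commanded when the call began, along the tool's axes at that moment; what a row does not reach only later rows make up. A row lasts 1/12 s, in which the tool goes at most 41.7 mm and 7.16 degrees, less where a joint would pass 70% of its speed; a pose out of reach is approached as far as the arm can. A call with a gripper value outside its range is refused whole. "jaw" is the finger opening in cm, from 0 to 9.51, set as the call begins (left out, the last holds). The fingers move at their own pace and stop on an object; the grip force is fixed at half the most. Time passes only in rows, so rows that repeat a pose let the fingers close. It gives the time, the measured TCP pose, the force and the opening at its end, in the units of the state.
- state(): the state, without advancing time (a new reading comes with each control period).
- read_camera(name): name is "side" or "top" or "wrist"; returns the picture (400x640x3 uint8, red, green, blue); there is no depth.
- camera_model(name): a dict with "K" (3x3 intrinsics, pixels), "xyz" and "rotation" of the camera in the world. Camera axes: x right, y up, looking along -z (the intrinsics and any distortion apply to the point x, -y, -z); pixel columns grow to the right and rows downward; lengths in mm; the calibration is good to about 2 mm. The wrist camera is an equidistant fisheye: a pixel r from the principal point sees the ray r / f radians off the axis. A picture is of the moment at which its call begins: read the wrist's pose just before it. camera_model takes no time and is no camera call; for the wrist camera it gives the pose at the moment of the call.
- job_done(): hands the job in, once; it reports no verdict.
The state is a dict: "t": time; "joints": joint angles; "qvel": joint speeds; "tau": joint torques, N m; "eef_pos": TCP position; "tcp_rot": TCP orientation; "ft_force": force on the tool from outside, world axes, zero at the start; "moment": the same for the moment, N m; "opening": opening from 0.0 (shut) to 1.0 (fully open).
Only numpy, scipy, OpenCV 4.12 (cv2) and the standard library are available. Lean on these libraries where they do the work, as an engineer would, in place of code of your own. Each camera call takes 0.05 s, during which the arm holds its last target. There are 200 camera calls.

## Task

Lock the loose bearing housing in the bench jig with the steel wedge. Stand the wedge's thin end well into the gap between the housing and the angled cheek, straight face towards the housing, and let go of it; then push on the wedge's thick end from behind, without gripping it, until the housing has pressed the spring pad back level with the two stop posts and everything comes up solid. Do not force it beyond that, let go, and leave the things round about where they are.

Things in the scene. Friction and masses are not known exactly. Their poses are not given: they have to be found in the camera images.
- jig: Steel jig bolted to the bench (fixed). Origin on the bench top amid the jig; x = direction the wedge is driven in, y = clamping direction. In mm: two stop posts 50 high with faces at y = -60 (x -50 to -24 and 24 to 50); an end stop 34 high with its face at x = 54, which stops the housing from travelling on. Wedge and housing slide on the bare bench top; nothing stands before the mouth.
- jig_mouth (a point): Fixed point on the bench top at the mouth of the gap: x = -22, y = 10 mm in the jig's frame, on the line where the housing's +y face comes to lie once clamped (the housing itself begins 28 mm before it); axes as the jig's. The gap runs from here to +x, between the housing's +y face and the angled cheek (see jig_cheek).
- pad (a joint): Spring pad between the stop posts, in m: 0 = 5 mm proud of the posts, 0.005 = level with them. Its spring gives 2 N at 0, 5 N at 0.005, then a solid stop. With friction the wedge slides on under a push of roughly 3 to 13 N until the housing meets the posts; then it goes solid, the force climbing steeply with hardly any travel.
- housing: The load: cast aluminium block 100 (x) x 70 (y) x 56 mm high with a round boss 7 high on top, 0.5 to 0.9 kg, standing loose in the jig, 1 to 4 mm off pad and end stop. Origin at the centre of its underside, axes nearly as the jig's. The wedge bears on its +y face (35 mm from the origin). Clamped, it lies on both posts, origin at y = -25 mm in the jig's frame.
- wedge: Plain dark steel wedge on the bench, 110 long (x), 40 high, 0.16 kg, friction about 0.25. Origin mid-length on the underside, +x to the thin end. Its -y side is one straight face (y = -13.5 mm), to go against the housing; the other side has a parallel head 27 wide (x -55 to -30), then tapers 1:5 to the thin end, 8 wide (y -13.5 to -5.5). Once driven it holds by friction.
- wedge_head (a point): Centre of the wedge's parallel head, half-way up (20 mm), 12.5 mm ahead of the thick end face; axes as the wedge's.
- wedge_butt (a point): Centre of the wedge's thick end face (27 wide, 40 high), the face to push on; axes as the wedge's. While it is driven tight the wedge follows the cheek, creeping towards the jig's -y by about 1 mm for each 5 mm that it goes in; a fingertip that does not follow drags the thick end askew, and the housing with it.
- wedge_tip (a point): Centre of the wedge's thin end, half-way up; axes as the wedge's.
- bearing: Bystander: roller bearing 68 mm across, 20 high, lying on the bench; origin under its centre. Just behind it and to its left stands the tall fixed bench vice (about x 0.43 to 0.75, y 0.03 to 0.35 m): pass over it with the fingertips at 0.4 m or more, or keep to the right of it.
- oil_filter: Bystander: oil filter 68 mm across, 90 high, standing at the back right; origin under its centre.
- spray_can: Bystander: spray can 66 mm across, 211 high, standing at the right; origin under its centre.
- grease_jar: Bystander: jar with lid, 70 mm across, 71 high, standing at the back left of the jig; origin under its centre.
- jig_cheek (a point): Nominal mouth end of the angled cheek's inner face, half-way up: x = -22, y = 32.5 mm in the jig's frame. The cheek, 44 high, 56 long, closes in 1 mm in y per 5 mm of x, as the wedge tapers. It is bolted on anew each time: the true face is up to 3 mm to either side, unmeasured, so how far the wedge goes (thin end about 55 to 85 mm past the mouth) is known only by feel.

How it is judged:
By the outcome, as a careful person would: the job done as asked, in the order asked, and still so for the second after the job is handed in, with the robot touching nothing.
It also fails if it takes over 69 s, if anything falls off the work surface, if the arm or the gripper's body presses on something with over 40 N, if the wrist force passes 120 N, or if a joint passes its speed limit or range.

## Working session

There is one attempt and no reset: what is moved stays moved. The work goes in short steps, Python scripts to look and compute and a tool call to move; the robot and the scene stay as the last step left them, time stands still between calls to the robot, and variables do not carry over. Pictures are saved under pics/ and viewed, about 8 in all and at most 12, crops included, and the job is handed in when it is done.

Besides the shell and the picture viewer there is one more tool, called after "Request:" as a command line: name --pt "numbers of a row" for each row, then --argument value for the rest. arm_command: Moves the arm, as the interface text tells. Its arguments: {"type":"object","properties":{"steps":{"type":"array"},"jaw":{"type":"number"}},"required":["steps"]}

```bash
mkdir -p pics
cat > h.py <<'E'
import numpy as np, cv2
from cell import state, read_camera, camera_model, job_done, env
def snap(n,f):
    im=read_camera(n); cv2.imwrite(f'pics/{f}.png',im[:,:,::-1]); return im
def ray(n,uv,m=None):
    m=m or camera_model(n); K=np.array(m['K']); R=np.array(m['rotation'])
    d=np.array([(uv[0]-K[0,2])/K[0,0],(uv[1]-K[1,2])/K[1,1]])
    if n=='wrist':
        r=np.hypot(*d); s=np.sin(r)/r if r>1e-9 else 1; v=np.array([d[0]*s,-d[1]*s,-np.cos(r)])
    else: v=np.array([d[0],-d[1],-1])
    return np.array(m['xyz'],float), R@v
def onz(n,uv,z,m=None):
    o,v=ray(n,uv,m); return o+v*(z-o[2])/v[2]
def proj(n,P,m=None):
    m=m or camera_model(n); K=np.array(m['K']); R=np.array(m['rotation'])
    p=R.T@(np.array(P,float)-np.array(m['xyz'])); q=np.array([p[0],-p[1],-p[2]])
    if n=='wrist':
        r=np.hypot(q[0],q[1]); th=np.arctan2(r,q[2]); a=q[:2]/r*th
    else: a=q[:2]/q[2]
    return np.array([K[0,0]*a[0]+K[0,2],K[1,1]*a[1]+K[1,2]])
E
python3 - <<'E'
from h import *
print(state(), env.grip_point_offset)
for n in('side','top','wrist'): print(n,camera_model(n))
a=snap('top','top0'); b=snap('side','side0')
E
```

```text
{'t': 0.0, 'joints': array([ 1.04438872e+00,  4.91568072e-01,  1.55944614e+00,  1.96106684e-05,
        1.09169416e+00, -1.05588202e-01]), 'qvel': array([ 2.29926705e-05,  8.11523730e-04,  2.43145470e-04, -2.48944291e-04,
       -1.61881228e-04,  9.71502135e-05]), 'tau': array([ 4.83063650e-04, -6.12658167e+01, -2.58181876e+01,  6.93333079e-02,
        4.81822772e-02, -1.03505884e-04]), 'eef_pos': array([255.27407968, 570.45870869, 404.15748238]), 'tcp_rot': array([-3.14145777e+00,  1.10766300e-03,  1.14996795e+00]), 'ft_force': array([ 0.45454055, -0.78225087,  0.50252709]), 'moment': array([-0.0210187 ,  0.00768855,  0.01882773]), 'opening': 1.0005969775222556} 171.3
side {'K': array([[412.08845556,   0.        , 318.7076097 ],
       [  0.        , 412.08845556, 204.88802553],
       [  0.        ,   0.        ,   1.        ]]), 'xyz': array([350.57689273, 439.53185936, 718.7770395 ]), 'rotation': array([ 7.16322535e-01, -4.99377733e-04, -2.76517683e+00])}
top {'K': array([[418.65544843,   0.        , 319.96676153],
       [  0.        , 418.65544843, 209.10596346],
       [  0.        ,   0.        ,   1.        ]]), 'xyz': array([457.15185796, -74.54714502, 909.49682943]), 'rotation': array([ 0.11144669, -0.02627872, -1.59340408])}
wrist {'K': array([[309.70691629,   0.        , 319.08460268],
       [  0.        , 309.70691629, 200.15543581],
       [  0.        ,   0.        ,   1.        ]]), 'xyz': array([187.39780127, 600.34835177, 384.18700114]), 'rotation': array([-0.26597849,  0.00153697,  1.15003488])}
```

View pics/top0.png

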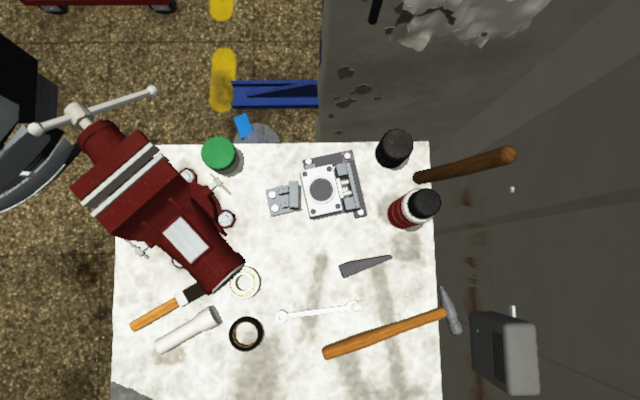

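View pics/side0.png

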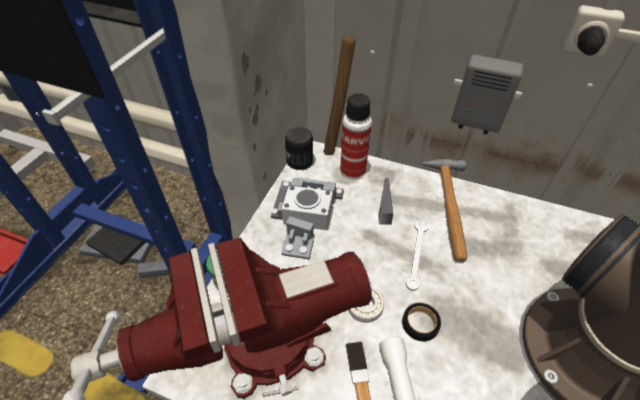

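```bash
sed -i "s/R=np.array(m\['rotation'\])/R=Rot.from_euler('xyz',m['rotation']).as_matrix()/; s/^import numpy as np, cv2/import numpy as np, cv2\nfrom scipy.spatial.transform import Rotation as Rot/" h.py
python3 - <<'E'
from h import *
a=cv2.imread('pics/top0.png')[135:285,255:445]; b=cv2.imread('pics/side0.png')[160:270,260:410]
a=cv2.resize(a,None,fx=4,fy=4,interpolation=cv2.INTER_CUBIC)
cv2.imwrite('pics/c1.png',a)
b=cv2.resize(b,None,fx=5,fy=5,interpolation=cv2.INTER_CUBIC); cv2.imwrite('pics/c2.png',b)
for uv in [(342,270),(390,257),(322,190),(283,200),(395,150)]: print(uv,onz('top',uv,40).round())
E
```

```text
(342, 270) [ 427. -142.   40.]
(390, 257) [ 451. -243.   40.]
(322, 190) [ 594. -105.   40.]
(283, 200) [575. -23.  40.]
(395, 150) [ 678. -263.   40.]
```

View pics/c1.png

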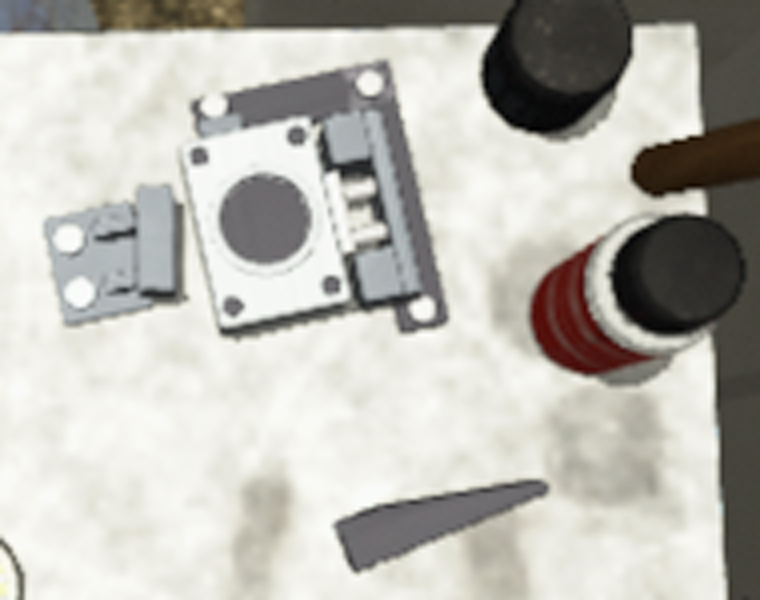

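View pics/c2.png

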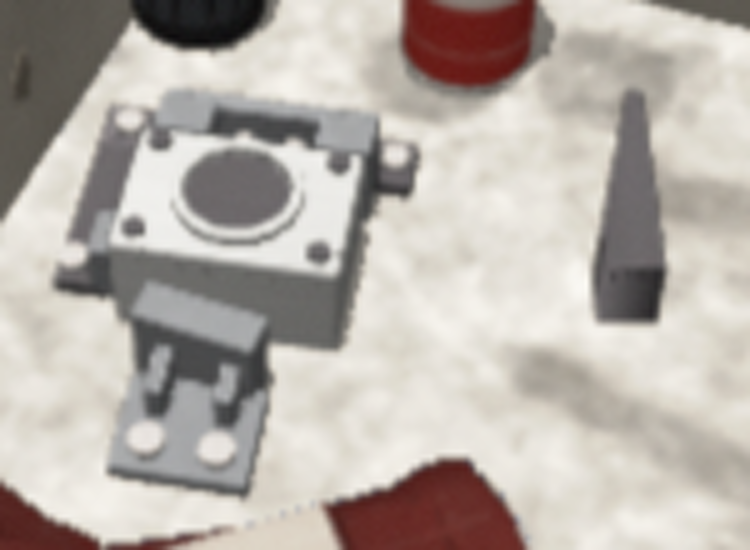

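Run:
```python
from h import *
c=lambda x,y:(x/4+255,y/4+135)
for nm,z,pts in [('wedge',40,[(338,525),(360,570),(547,487)]),('housing',56,[(180,147),(308,117),(352,300),(225,330)]),('posts',50,[(322,122),(362,112),(372,160),(356,255),(408,250),(420,296),(365,305)]),('cheek',44,[(138,185),(172,185),(182,292),(138,290)]),('endstop?',34,[(198,118),(240,112)]),('can top',211,[(692,270)]),('filter top',90,[(572,40)])]:
    P=np.array([onz('top',c(*p),z)[:2] for p in pts]); print(nm,P.round(0).tolist())
    if nm=='wedge':
        b=(P[0]+P[1])/2; d=P[2]-P[1]; print('str face yaw',np.degrees(np.arctan2(d[1],d[0])),np.hypot(*d))
    if nm=='housing':
        d=P[1]-P[2]; e=P[0]-P[3]; print(P.mean(0),[np.degrees(np.arctan2(q[1],q[0])) for q in(d,e)],np.hypot(*d),np.hypot(*e))
R=Rot.from_euler('xyz',state()['tcp_rot']).as_matrix()
print(R.T@(np.array([430,-170,620])-state()['eef_pos']))
print(R.T@(np.array([255,570,620])-state()['eef_pos']))
```

```text
wedge [[435.0, -137.0], [411.0, -148.0], [452.0, -246.0]]
str face yaw -67.77814606317257 106.2300138809273
housing [[631.0, -60.0], [645.0, -126.0], [549.0, -146.0], [535.0, -81.0]]
[ 590.21950784 -103.28873381] [np.float64(11.845617413397061), np.float64(12.597215166938712)] 98.17314451461479 97.89457827839657
posts [[644.0, -134.0], [649.0, -155.0], [623.0, -160.0], [573.0, -150.0], [576.0, -177.0], [551.0, -182.0], [547.0, -154.0]]
cheek [[613.0, -37.0], [613.0, -55.0], [557.0, -59.0], [558.0, -36.0]]
endstop? [[651.0, -69.0], [654.0, -91.0]]
can top [[543.0, -278.0]]
filter top [[675.0, -258.0]]
[-604.73468027  461.91560271 -215.20776235]
[-7.45217322e-01 -5.99328877e-02 -2.15784962e+02]
```

Request:
arm_command --pt "0 0 -4.1 0 0 0" --pt "0 0 -8.2 0 0 0" --pt "0 0 -12.3 0 0 0" --pt "0 0 -16.4 0 0 0" --pt "0 0 -20.5 0 0 0" --pt "-3 2.7 -21.5 0 0 4" --pt "-6.1 5.4 -21.5 0 0 8" --pt "-9.2 8.2 -21.5 0 0 12" --pt "-12.3 10.9 -21.5 0 0 16" --pt "-15.4 13.7 -21.5 0 0 20" --pt "-18.5 16.4 -21.5 0 0 24" --pt "-21.6 19.2 -21.5 0 0 28"

```text
t: 1.1
eef_pos: [342.1, 293.1, 619.6]
tcp_rot: [-3.142, 0.0, 0.658]
ft_force: [0.6, -1.0, -0.2]
opening: 1.001
```

Request:
arm_command --pt "-1.4 3.9 0 0 0 2" --pt "-2.9 7.8 0 0 0 4" --pt "-4.3 11.7 0 0 0 6" --pt "-5.8 15.6 0 0 0 8" --pt "-7.2 19.4 0 0 0 10" --pt "-8.7 23.3 0 0 0 12" --pt "-10.1 27.2 0 0 0 14" --pt "-11.5 31.1 0 0 0 15.5" --pt "-13 35 2 0 0 15.5" --pt "-14.4 38.9 4 0 0 15.5" --pt "-15.8 42.8 6 0 0 15.5" --pt "-15.8 42.8 10 0 0 15.5"

```text
t: 2.1
eef_pos: [481.0, -142.5, 526.4]
tcp_rot: [3.137, -0.003, 0.388]
ft_force: [1.0, -0.2, -0.2]
opening: 0.998
```

Request:
arm_command --pt "0 0 4.1 0 0 0" --pt "0 0 8.2 0 0 0" --pt "0 0 12 0 0 0" --pt "0 0 14 0 0 0" --pt "0 0 14 0 0 0" --pt "0 0 14 0 0 0"

```text
t: 2.6
eef_pos: [480.2, -138.6, 385.1]
tcp_rot: [-3.14, 0.001, 0.391]
ft_force: [-0.4, 0.4, 0.9]
opening: 1.001
```

Run:
```python
from h import *
m=camera_model('wrist'); import pickle; pickle.dump(m,open('m1.pkl','wb'))
snap('wrist','w1'); print(state()['eef_pos'],state()['tcp_rot'],state()['t'],m)
```

```text
[ 480.37252097 -138.57698753  386.20711435] [ 3.14105210e+00 -6.33927069e-04  3.90852689e-01] 2.65 {'K': array([[309.70691629,   0.        , 319.08460268],
       [  0.        , 309.70691629, 200.15543581],
       [  0.        ,   0.        ,   1.        ]]), 'xyz': array([451.57126633, -70.56922068, 365.16822076]), 'rotation': array([-0.26483427,  0.0010382 ,  0.39078424])}
```

View pics/w1.png

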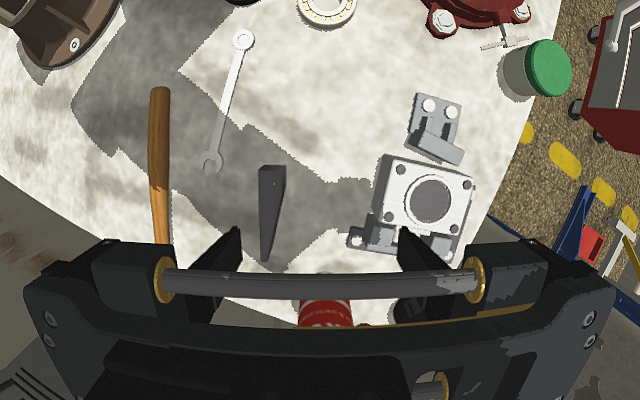

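Run:
```python
from h import *
im=cv2.imread('pics/w1.png')
a=cv2.resize(im[150:270,240:305],None,fx=4.8,fy=4.8,interpolation=cv2.INTER_CUBIC)
b=cv2.resize(im[90:265,345:480],None,fx=3.3,fy=3.3,interpolation=cv2.INTER_CUBIC)
b=cv2.resize(im[88:268,345:482],None,fx=3.2,fy=3.2,interpolation=cv2.INTER_CUBIC); print(a.shape,b.shape)
o=np.zeros((576,a.shape[1]+b.shape[1]+4,3),np.uint8); o[:a.shape[0],:a.shape[1]]=a; o[:b.shape[0],-b.shape[1]:]=b; o=cv2.convertScaleAbs(o,alpha=1.3)
cv2.imwrite('pics/c3.png',o); print(o.shape)
```

```text
(576, 312, 3) (576, 438, 3)
(576, 754, 3)
```

View pics/c3.png

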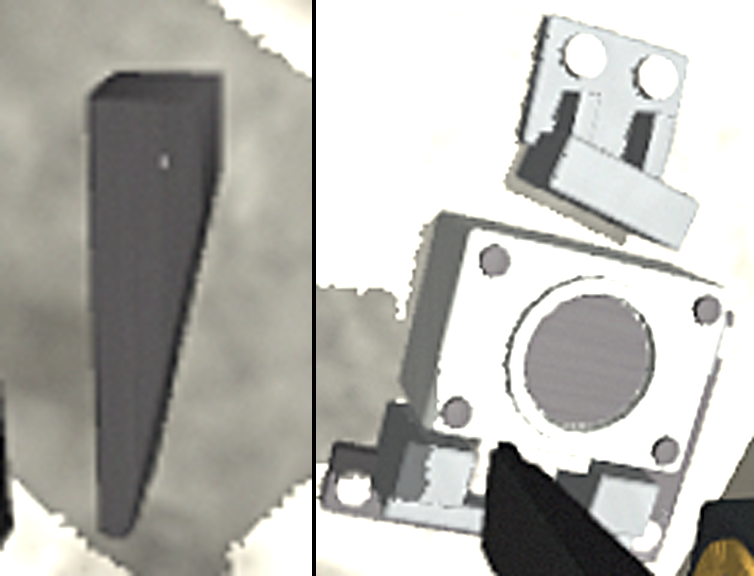

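Run:
```python
from h import *
import pickle; m=pickle.load(open('m1.pkl','rb'))
L=lambda u,v:(240+u/4.8-.5,150+v/4.8-.5); Rr=lambda u,v:(345+(u-316)/3.2-.5,88+v/3.2-.5)
W=lambda f,z,pts:np.array([onz('wrist',f(*p),z,m)[:2] for p in pts])
w=W(L,40,[(90,100),(219,97),(219,170),(98,530),(128,535)])
print('wedge',w.round(1).tolist(),'bottom butt',W(L,0,[(112,73),(222,73)]).round(1).tolist())
d=w[3]-w[0]; yaw=np.arctan2(d[1],d[0]); print(np.hypot(*d),np.degrees(yaw), np.linalg.norm(w[1]-w[0]))
ex=np.array([np.cos(yaw),np.sin(yaw)]); ey=np.array([-ex[1],ex[0]])
print('head centre',w[0]+12.5*ex+13.5*ey,'from tip',w[3]+(-97.5)*ex+13.5*ey)
h=W(Rr,56,[(470,230),(725,285),(680,473),(437,428)]); print('housing',h.round(1).tolist(),h.mean(0))
for i in range(4):
    d=h[(i+1)%4]-h[i]; print(np.hypot(*d).round(1),np.degrees(np.arctan2(d[1],d[0])).round(1))
c=W(Rr,44,[(550,187),(682,248),(698,203),(570,133)]); print('cheek',c.round(1).tolist())
d=c[1]-c[0]; print(np.hypot(*d),np.degrees(np.arctan2(d[1],d[0])))
print('posts',W(Rr,50,[(428,447),(475,447),(475,505),(422,498),(610,475),(655,483)]).round(1).tolist())
s=state(); y=s['tcp_rot'][2]; print(s['eef_pos'],y)
```

```text
wedge [[411.6, -146.4], [438.5, -134.9], [444.5, -150.5], [448.2, -246.3], [455.5, -244.6]] bottom butt [[409.5, -147.2], [435.4, -136.9]]
106.36717567724246 -69.88517326684423 29.289477062465867
head centre [ 428.56485281 -153.53481573] from tip [ 427.31551473 -150.12357447]
housing [[536.3, -79.6], [629.4, -58.7], [647.6, -125.9], [554.7, -144.1]] [ 591.99325834 -102.06311324]
95.4 12.6
69.6 -74.9
94.6 -168.9
67.0 105.9
cheek [[559.1, -55.4], [613.8, -53.7], [612.4, -36.8], [557.9, -35.9]]
54.778754409873244 1.779540054825019
posts [[556.8, -152.9], [572.3, -146.7], [582.3, -166.2], [563.2, -170.8], [624.9, -137.7], [643.6, -134.1]]
[ 480.37252097 -138.57698753  386.20711435] 0.3908526891535258
```

Request:
arm_command --pt "-2 -0.3 3.5 0 0 0" --pt "-4 -0.6 7 0 0 1" --pt "-5.35 -0.76 10.5 0 0 2.3" --pt "-5.35 -0.76 14 0 0 2.3" --pt "-5.35 -0.76 16.5 0 0 2.3" --pt "-5.35 -0.76 18 0 0 2.3" --pt "-5.35 -0.76 18.6 0 0 2.3" --pt "-5.35 -0.76 18.6 0 0 2.3" --pt "-5.35 -0.76 18.6 0 0 2.3" --jaw 6

```text
t: 3.4
eef_pos: [428.2, -152.0, 200.4]
tcp_rot: [3.14, -0.001, 0.351]
ft_force: [0.2, -0.3, -0.2]
opening: 0.63
```

Request:
arm_command --pt "0 0 0.4 0 0 0" --pt "0 0 0.4 0 0 0"

```text
t: 3.57
eef_pos: [427.9, -151.8, 196.0]
tcp_rot: [3.14, -0.001, 0.351]
ft_force: [0.2, 0.5, -0.6]
opening: 0.632
```

Run:
```python
from h import *
m=camera_model('wrist'); import pickle; pickle.dump(m,open('m2.pkl','wb'))
snap('wrist','w2'); s=state(); print(s['eef_pos'],s['tcp_rot'],s['t'],s['opening'],s['ft_force'])
```

```text
[ 427.80633914 -151.80514746  195.94408351] [ 3.14052914e+00 -1.10269900e-03  3.50707553e-01] 3.6167 0.6307507308063647 [-0.16957276 -0.1836783  -0.07725182]
```

View pics/w2.png

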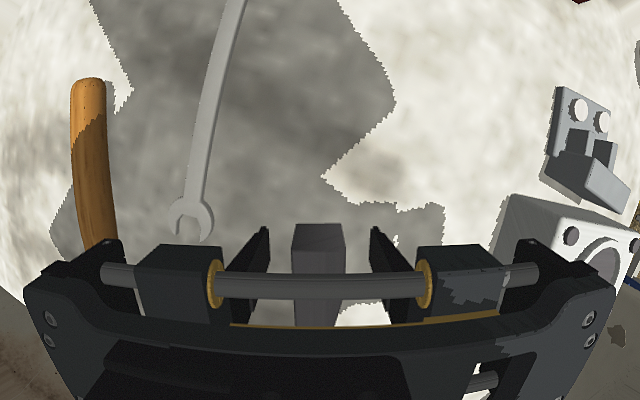

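Request:
arm_command --pt "0 0 0 0 0 0" --pt "0 0 0 0 0 0" --pt "0 0 0 0 0 0" --pt "0 0 0 0 0 0" --pt "0 0 0 0 0 0" --pt "0 0 0 0 0 0" --jaw 1.5

```text
t: 4.12
eef_pos: [427.6, -151.8, 195.2]
tcp_rot: [-3.141, -0.0, 0.351]
ft_force: [0.4, -0.0, 2.0]
opening: 0.284
```

Run:
```python
from h import *
import pickle; m=pickle.load(open('m2.pkl','rb'))
s=state(); R=Rot.from_euler('xyz',s['tcp_rot']).as_matrix()
for uv,z in [((292,246),40),((345,246),40),((296,224),0),((341,224),0)]: print((R.T@(onz('wrist',uv,z,m)-s['eef_pos'])).round(1))
print(s['opening']*95)
```

```text
[-13.1 -13.5 155.2]
[ 12.3 -13.5 155.2]
[-14.  -10.4 195.2]
[ 13.2 -10.4 195.2]
26.987687688425233
```

Request:
arm_command --pt "0 0 -3 0 0 0" --pt "0 0 -7 0 0 -4" --pt "0 0 -10.5 0 0 -10" --pt "1 0.1 -10.5 0 0 -16" --pt "3.5 0.3 -10.5 0 0 -22" --pt "7 0.7 -10.5 0 0 -28" --pt "10.5 1 -10.5 0 0 -34" --pt "14 1.4 -10.5 0 0 -40" --pt "17.5 1.7 -10.5 0 0 -40" --pt "20 2 -10.5 0 0 -40" --pt "20.8 2.1 -10.5 0 0 -40" --pt "20.8 2.1 -10.5 0 0 -40"

```text
t: 5.12
eef_pos: [631.1, -99.4, 299.4]
tcp_rot: [-3.141, 0.0, 1.05]
ft_force: [-0.8, -0.4, -2.2]
opening: 0.283
```

Run:
```python
from h import *
import pickle
read_camera('wrist');read_camera('wrist')
m=camera_model('wrist');pickle.dump(m,open('m3.pkl','wb'))
im=snap('wrist','w3'); s=state(); print(s['eef_pos'],s['tcp_rot'],s['t'],s['opening'],s['ft_force'])
for P in [(570,-60,40),(620,-60,40),(540,-80,56),(640,-50,56)]: print(proj('wrist',P,m))
```

```text
[ 629.10234046 -100.32034586  299.87632046] [-3.14006652e+00  4.18832177e-04  1.04840559e+00] 5.2667 0.2828816441234281 [ 0.44344818 -0.27943209 -1.23242016]
[326.73593858 121.85414256]
[357.97452701 177.23995343]
[282.0763497  100.38589889]
[384.29106162 197.47224033]
```

Run:
```python
import cv2
im=cv2.imread('pics/w3.png')[60:240,240:440]
cv2.imwrite('pics/c4.png',cv2.convertScaleAbs(cv2.resize(im,None,fx=3.3,fy=3.3,interpolation=cv2.INTER_CUBIC),alpha=0.9))
```

```text
(no output)
```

View pics/c4.png

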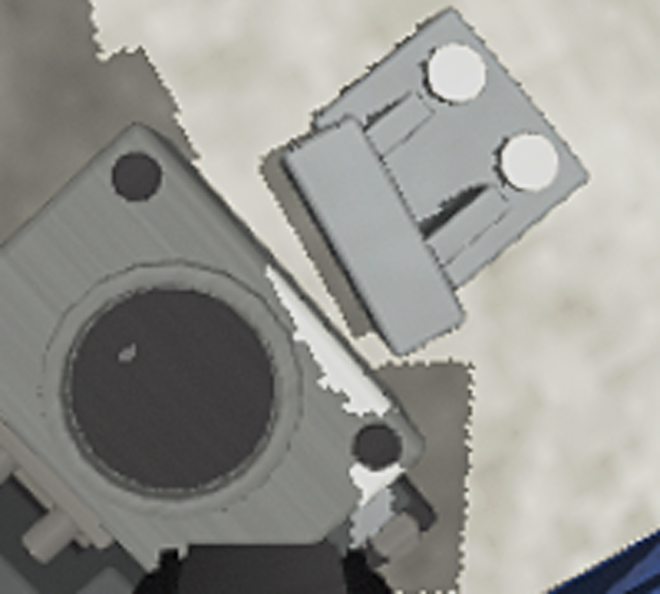

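Run:
```python
from h import *
import pickle; m=pickle.load(open('m3.pkl','rb'))
f=lambda u,v:(240+u/3.3-.5,60+v/3.3-.5)
W=lambda z,pts:np.array([onz('wrist',f(*p),z,m)[:2] for p in pts])
h=W(55,[(185,155),(270,257),(390,388),(410,412)]); print(h.round(1).tolist())
d=h[-1]-h[0]; hy=np.arctan2(d[1],d[0]); print('housing face yaw',np.degrees(hy))
print('near corner',W(56,[(137,123)]).round(1),'far',W(56,[(425,440)]).round(1))
n=np.array([-np.sin(hy),np.cos(hy)]); e=np.array([np.cos(hy),np.sin(hy)])
c=W(44,[(287,158),(400,353)]); d=c[1]-c[0]; print('cheek',c.round(1).tolist(),np.hypot(*d),np.degrees(np.arctan2(d[1],d[0])))
print('gap at mouth, end', (c-h.mean(0))@n, 'along', (c-h.mean(0))@e)
cb=W(0,[(263,163),(360,335)]); print('cheek bottom', cb.round(1).tolist(),(cb-h.mean(0))@n)
print(m['xyz'])
```

```text
[[548.7, -74.0], [577.5, -69.2], [616.3, -60.4], [623.5, -59.0]]
housing face yaw 11.334651374599467
near corner [[537.3 -79.3]] far [[630.7 -59.1]]
cheek [[560.2, -54.8], [612.7, -54.1]] 52.41557975509227 0.6644664443676556
gap at mouth, end [16.81174469  7.10672403] along [-28.52180092  22.98747567]
cheek bottom [[557.4, -59.4], [611.7, -59.7]] [12.80225686  1.84242238]
[564.80457721 -63.53723705 279.75107349]
```

Run:
```python
from h import *
o1,v1=ray('top',(243,262)); o2,v2=ray('side',(370,283))
for a in [(243,262),(237,270),(205,290)]: 
  for z in (100,150,200): print(a,z,onz('top',a,z)[:2].round())
A=np.c_[v1,-v2]; t=np.linalg.lstsq(A,o2-o1,rcond=None)[0]; print(o1+v1*t[0],o2+v2*t[1])
s=state(); R=Rot.from_euler('xyz',s['tcp_rot']).as_matrix(); p=s['eef_pos']
for T in [(454,-78,300),(494,-71,196)]: print(T,(R.T@(np.array(T)-p)).round(1))
print(s['tcp_rot'],np.degrees(1.780-s['tcp_rot'][2]))
```

```text
(243, 262) 100 [449.  51.]
(243, 262) 150 [449.  44.]
(243, 262) 200 [450.  36.]
(237, 270) 100 [434.  63.]
(237, 270) 150 [435.  54.]
(237, 270) 200 [437.  46.]
(205, 290) 100 [398. 123.]
(205, 290) 150 [401. 111.]
(205, 290) 200 [405.  99.]
[448.18166423  56.53953615  67.37328098] [404.46993653  51.11117885  66.99390354]
(454, -78, 300) [ -68.  -162.9    0.2]
(494, -71, 196) [ -42.  -131.6  104.1]
[-3.14006652e+00  4.18832177e-04  1.04840559e+00] 41.91727222429225
```

Request:
arm_command --pt "-1.2 -3 0 0 0 -5" --pt "-2.6 -6.3 0 0 0 -10" --pt "-4 -9.6 0 0 0 -16" --pt "-5.4 -12.9 0 0 0 -22" --pt "-6.5 -15.6 0 0 0 -28" --pt "-6.8 -16.3 0 0 0 -34" --pt "-6.8 -16.3 0 0 0 -40" --pt "-6.8 -16.3 0 0 0 -42" --pt "-6.8 -16.3 0 0 0 -42"

```text
t: 6.02
eef_pos: [453.8, -78.0, 300.7]
tcp_rot: [3.141, 0.0, 1.782]
ft_force: [0.5, 1.1, -1.5]
opening: 0.283
```

Run:
```python
from h import *
s=state(); R=Rot.from_euler('xyz',s['tcp_rot']).as_matrix(); p=s['eef_pos']
for T in [(454.2,-77.6,198)]: print(T,p.round(1),s['tcp_rot'],(R.T@(np.array(T)-p)).round(1),s['t'],s['ft_force'],s['opening'])
```

```text
(454.2, -77.6, 198) [453.8 -78.  300.7] [3.14134312e+00 1.16622289e-04 1.78240911e+00] [  0.3   0.5 102.7] 6.0167 [ 0.47126613  1.09720404 -1.5445142 ] 0.28279130873465125
```

Request:
arm_command --pt "0 0 3.5 0 0 0" --pt "0 0 7 0 0 0" --pt "0 0 9 0 0 0" --pt "0 0 10 0 0 0" --pt "0 0 10.2 0 0 0" --pt "0 0 10.2 0 0 0"

```text
t: 6.52
eef_pos: [454.6, -77.9, 198.0]
tcp_rot: [-3.141, -0.001, 1.78]
ft_force: [0.8, -0.3, -1.4]
opening: 0.284
```

Run:
```python
from h import *
s=state(); print(s['eef_pos'],s['tcp_rot'],s['t'],s['ft_force'])
a=snap('top','t1'); b=snap('side','s1')
a=cv2.resize(a[135:255,260:400],None,fx=2.8,fy=2.8,interpolation=cv2.INTER_CUBIC); b=cv2.resize(b[160:280,240:380],None,fx=2.8,fy=2.8,interpolation=cv2.INTER_CUBIC)
cv2.imwrite('pics/c5.png',np.hstack([a,b])[:,:,::-1])
```

```text
[454.61939625 -77.90594459 198.020832  ] [-3.14053222e+00 -7.08964963e-04  1.78013110e+00] 6.5167 [ 0.78128916 -0.303462   -1.36919218]
```

View pics/c5.png

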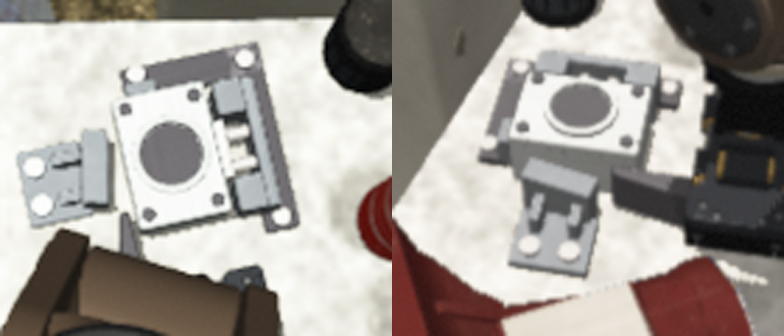

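Request:
arm_command --pt "0 0.5 0 0 0 0" --pt "-0.03 1 0 0 0 0" --pt "-0.06 1.5 0 0 0 0" --pt "-0.1 2 0 0 0 0" --pt "-0.1 2.5 0 0 0 0" --pt "-0.12 3 0 0 0 0" --pt "-0.12 3 0 0 0 0"

```text
t: 7.2
eef_pos: [485.5, -72.6, 198.3]
tcp_rot: [3.141, 0.0, 1.782]
ft_force: [-0.1, -0.4, -1.0]
opening: 0.279
```

Request:
arm_command --pt "0 0.3 0 0 0 0" --pt "0 0.6 0.05 0 0 0" --pt "0 1 0.1 0 0 0" --pt "0 1 0.25 0 0 0" --pt "0 1 0.25 0 0 0"

```text
t: 7.62
eef_pos: [494.8, -71.1, 195.7]
tcp_rot: [3.14, 0.001, 1.78]
ft_force: [1.3, -8.1, -1.2]
opening: 0.281
```

Run:
```python
from h import *
s=state(); print(s['eef_pos'],s['tcp_rot'],s['t'],s['ft_force'])
a=snap('top','t2'); b=snap('side','s2')
a=cv2.resize(a[135:255,260:400],None,fx=2.8,fy=2.8,interpolation=cv2.INTER_CUBIC); b=cv2.resize(b[160:280,240:380],None,fx=2.8,fy=2.8,interpolation=cv2.INTER_CUBIC)
cv2.imwrite('pics/c6.png',np.hstack([a,b])[:,:,::-1])
```

```text
[494.79330769 -71.12283419 195.7357848 ] [3.14015192e+00 7.90556450e-04 1.78030956e+00] 7.6167 [ 1.31902383 -8.08678708 -1.19097041]
```

View pics/c6.png

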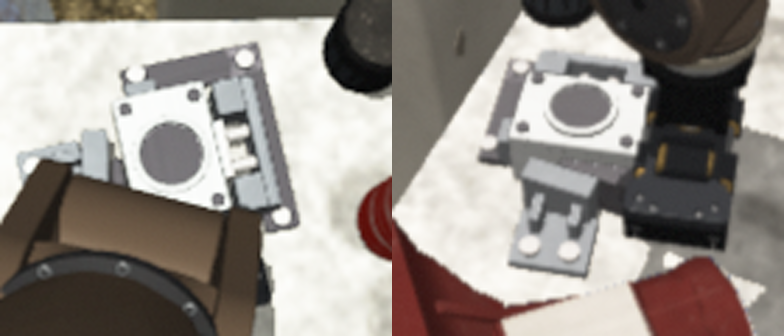

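Request:
arm_command --pt "-0.05 0 0 0 0 0" --pt "-0.1 0 0 0 0 0" --pt "-0.1 0 0 0 0 0" --pt "-0.1 0 0 0 0 0"

```text
t: 8.05
eef_pos: [494.7, -71.6, 195.8]
tcp_rot: [3.141, 0.0, 1.781]
ft_force: [1.9, -4.0, -1.4]
opening: 0.283
```

Request:
arm_command --pt "-0.05 0 0 0 0 0" --pt "-0.1 0 0 0 0 0" --pt "-0.1 0 0 0 0 0" --pt "-0.1 0 0 0 0 0"

```text
t: 8.38
eef_pos: [494.6, -72.3, 195.6]
tcp_rot: [-3.141, -0.0, 1.782]
ft_force: [0.2, -0.3, -1.8]
opening: 0.282
```

Request:
arm_command --pt "0 0 0 0 0 0" --pt "0 0 0 0 0 0" --pt "0 0 0 0 0 0" --pt "0 0 0 0 0 0" --pt "0 -0.5 0 0 0 0" --pt "0 -1.2 0 0 0 0" --pt "0 -2 0 0 0 0" --pt "0 -3 0 0 0 0" --pt "0 -3.8 0 0 0 0" --pt "0 -3.8 0 0 0 0" --pt "0 -3.8 0 0 0 0" --jaw 5

```text
t: 9.3
eef_pos: [457.3, -80.7, 195.8]
tcp_rot: [3.142, -0.0, 1.781]
ft_force: [-0.4, -0.4, 0.1]
opening: 0.529
```

Run:
```python
from h import *
import pickle
m=camera_model('wrist'); pickle.dump(m,open('m4.pkl','wb'))
snap('wrist','w4'); s=state(); print(s['eef_pos'],s['tcp_rot'],s['t'],s['ft_force'],s['opening'])
a=read_camera('top'); cv2.imwrite('pics/t3.png',a[:,:,::-1])
w=cv2.imread('pics/w4.png')[200:400,170:470]
a=cv2.imread('pics/t3.png')[135:255,260:400]
a=cv2.resize(a,None,fx=2.6,fy=2.6,interpolation=cv2.INTER_CUBIC); w=cv2.resize(w,(int(300*1.3),312),interpolation=cv2.INTER_CUBIC); w=w[:312]; w=cv2.resize(w,(int(w.shape[1]),312))
cv2.imwrite('pics/c7.png',np.hstack([a[:312],w]))
```

```text
[457.68673593 -80.61142436 195.83441285] [3.14115445e+00 1.46608292e-04 1.78137076e+00] 9.35 [ 1.15427437 -0.92388622  0.39108768] 0.5233939336567968
```

View pics/c7.png

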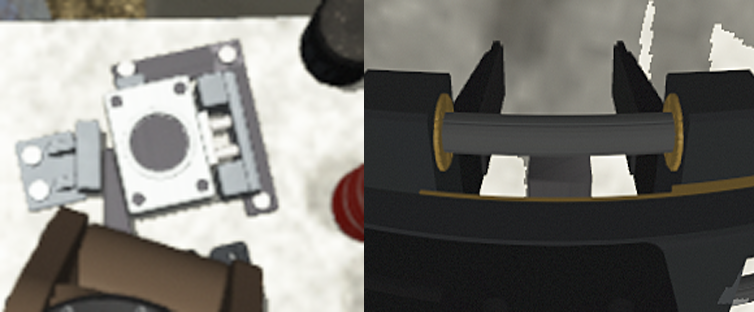

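Request:
arm_command --pt "0 0 0 0 0 0" --pt "0 0 0 0 0 0" --pt "0 0 0 0 0 0" --pt "0 0 0 0 0 0" --pt "0 0 0 0 0 0" --pt "0 0 0 0 0 0" --pt "0 0.4 0 0 0 0" --pt "0 0.8 0 0 0 0" --pt "0 1.1 0 0 0 0" --pt "0 1.3 0 0 0 0" --pt "0 1.4 0 0 0 0" --pt "0 1.4 0 0 0 0" --jaw 0

```text
t: 10.4
eef_pos: [471.5, -77.4, 195.7]
tcp_rot: [3.142, -0.0, 1.782]
ft_force: [1.0, -0.1, -0.0]
opening: 0.006
```

Request:
arm_command --pt "0 0.15 0 0 0 0" --pt "-0.03 0.3 0 0 0 0" --pt "-0.06 0.45 0 0 0 0" --pt "-0.09 0.6 0 0 0 0" --pt "-0.12 0.75 0 0 0 0" --pt "-0.15 0.9 0 0 0 0" --pt "-0.18 1.05 0 0 0 0"

```text
t: 10.98
eef_pos: [481.9, -77.0, 195.7]
tcp_rot: [-3.141, -0.0, 1.782]
ft_force: [-2.8, -0.1, 1.0]
opening: 0.007
```

```bash
cat >> h.py <<'E'
def f():
    s=state(); a=np.radians(12); ex=np.array([np.cos(a),np.sin(a),0]); ey=np.array([-np.sin(a),np.cos(a),0])
    F=s['ft_force']; p=s['eef_pos']-np.array([494.6,-72.3,0])
    print('t',round(s['t'],2),'F along ex %.1f ey %.1f z %.1f'%(F@ex,F@ey,F[2]),'pos ex %.1f ey %.1f z %.1f'%(p@ex,p@ey,p[2]),'yaw',s['tcp_rot'][2],'mom',s['moment'].round(2))
E
python3 -c "from h import *;f()"
```

```text
t 10.98 F along ex -2.7 ey 0.5 z 1.0 pos ex -13.4 ey -2.0 z 195.7 yaw 1.7818273423127302 mom [ 0.06  0.37 -0.08]
```

Request:
arm_command --pt "-0.03 0.15 0 0 0 0" --pt "-0.06 0.3 0 0 0 0" --pt "-0.09 0.45 0 0 0 0" --pt "-0.12 0.6 0 0 0 0" --pt "-0.15 0.75 0 0 0 0" --pt "-0.18 0.9 0 0 0 0" --pt "-0.21 1.05 0 0 0 0" --pt "-0.24 1.2 0 0 0 0"

```text
t: 11.65
eef_pos: [494.2, -76.9, 195.7]
tcp_rot: [-3.141, -0.0, 1.782]
ft_force: [-4.2, 0.1, 0.5]
opening: 0.009
```

```bash
python3 -c "from h import *;f();snap('top','t4')"
```

```text
t 11.65 F along ex -4.1 ey 1.0 z 0.5 pos ex -1.3 ey -4.4 z 195.7 yaw 1.7818123539978048 mom [-0.    0.79 -0.04]
```

Request:
arm_command --pt "-0.03 0.15 0 0 0 0" --pt "-0.06 0.3 0 0 0 0" --pt "-0.09 0.45 0 0 0 0" --pt "-0.12 0.6 0 0 0 0" --pt "-0.15 0.75 0 0 0 0" --pt "-0.18 0.9 0 0 0 0"

```text
t: 12.2
eef_pos: [503.2, -76.8, 195.7]
tcp_rot: [-3.141, -0.0, 1.782]
ft_force: [-5.8, -2.1, 1.8]
opening: 0.004
```

```bash
python3 -c "from h import *;f()"
```

```text
t 12.2 F along ex -6.1 ey -0.9 z 1.8 pos ex 7.5 ey -6.2 z 195.7 yaw 1.7818277979871486 mom [-0.18  1.05 -0.07]
```

Request:
arm_command --pt "-0.02 0.1 0 0 0 0" --pt "-0.04 0.2 0 0 0 0" --pt "-0.06 0.3 0 0 0 0" --pt "-0.08 0.4 0 0 0 0" --pt "-0.1 0.5 0 0 0 0" --pt "-0.12 0.6 0 0 0 0"

```text
t: 12.7
eef_pos: [509.2, -76.8, 195.7]
tcp_rot: [-3.14, -0.0, 1.782]
ft_force: [-6.8, -3.5, 2.8]
opening: 0.004
```

```bash
python3 -c "from h import *;f();snap('top','t5')"
```

```text
t 12.7 F along ex -7.4 ey -2.0 z 2.8 pos ex 13.3 ey -7.5 z 195.7 yaw 1.781773818122287 mom [-0.41  1.27 -0.14]
```

Request:
arm_command --pt "-0.04 0.1 0 0 0 0" --pt "-0.08 0.2 0 0 0 0" --pt "-0.11 0.3 0 0 0 0" --pt "-0.13 0.4 0 0 0 0"

```text
t: 13.08
eef_pos: [512.5, -77.1, 195.5]
tcp_rot: [-3.137, -0.002, 1.782]
ft_force: [-18.5, -5.2, 9.4]
opening: 0.001
```

```bash
python3 -c "from h import *;f()"
```

```text
t 13.08 F along ex -19.2 ey -1.3 z 9.4 pos ex 16.5 ey -8.4 z 195.5 yaw 1.7819533238484915 mom [-0.77  2.8  -0.11]
```

Request:
arm_command --pt "-0.01 0.05 0 0 0 0" --pt "-0.01 0.05 0 0 0 0" --pt "-0.01 0.05 0 0 0 0"

```text
t: 13.33
eef_pos: [512.6, -77.1, 195.5]
tcp_rot: [-3.136, -0.002, 1.782]
ft_force: [-16.2, -2.9, 8.5]
opening: 0.005
```

Run:
```python
from h import *
f(); a=snap('top','t6'); b=snap('side','s6')
a=cv2.resize(a[135:255,260:400],None,fx=2.8,fy=2.8,interpolation=cv2.INTER_CUBIC); b=cv2.resize(b[160:280,240:380],None,fx=2.8,fy=2.8,interpolation=cv2.INTER_CUBIC)
z=cv2.resize(cv2.imread('pics/t6.png')[150:220,325:375],None,fx=5,fy=5,interpolation=cv2.INTER_CUBIC)[:336]
cv2.imwrite('pics/c8.png',np.hstack([a[:,:,::-1][:,140:],b[:,:,::-1],z]))
```

```text
t 13.33 F along ex -16.5 ey 0.5 z 8.5 pos ex 16.6 ey -8.4 z 195.5 yaw 1.7818378844941758 mom [-0.55  2.48 -0.04]
```

Request:
arm_command --pt "-0.01 0.04 0 0 0 0" --pt "-0.02 0.08 0 0 0 0" --pt "-0.02 0.08 0 0 0 0" --pt "-0.02 0.08 0 0 0 0"

```text
t: 13.77
eef_pos: [512.9, -77.1, 195.5]
tcp_rot: [-3.135, -0.003, 1.782]
ft_force: [-20.7, -5.5, 9.4]
opening: 0.004
```

```bash
python3 -c "from h import *;f()"
```

```text
t 13.77 F along ex -21.4 ey -1.0 z 9.4 pos ex 16.9 ey -8.5 z 195.5 yaw 1.7818453816103348 mom [-0.74  3.12 -0.07]
```

Run:
```python
from h import *
T={n:cv2.imread(f'pics/{n}.png',0) for n in('top0','t4','t5','t6')}
# 4 corner screws + boss patch, located by template match
pts={'boss':(321,189,13),'s1':(304.5,174,5),'s2':(329,169,5),'s3':(338,206,5),'s4':(313.5,211,5)}
def loc(im,c):
    x,y,r=c; x,y=int(round(x)),int(round(y)); r+=2
    t=T['top0'][y-r:y+r+1,x-r:x+r+1]; S=12 if r<8 else 9
    k=5; up=lambda a:cv2.resize(a,None,fx=k,fy=k,interpolation=cv2.INTER_CUBIC)
    R=cv2.matchTemplate(up(im[y-r-S:y+r+S+1,x-r-S:x+r+S+1]),up(t),cv2.TM_CCOEFF_NORMED)
    _,v,_,p=cv2.minMaxLoc(R); return np.array([x+(p[0]/k-S),y+(p[1]/k-S)]),v
a=np.radians(12); B=np.array([[np.cos(a),np.sin(a)],[-np.sin(a),np.cos(a)]])
for n in T:
    o={}
    for q in pts:
        p,v=loc(T[n],pts[q]); p0=np.array([round(pts[q][0]),round(pts[q][1])])
        z=63 if q=='boss' else 56
        o[q]=((B@(onz('top',p,z)-onz('top',p0,z))[:2]).round(1).tolist(),round(v,2))
    print(n,o)
```

```text
top0 {'boss': ([0.0, 0.0], 1.0), 's1': ([0.0, 0.0], 1.0), 's2': ([0.0, 0.0], 1.0), 's3': ([0.0, 0.0], 1.0), 's4': ([0.0, 0.0], 1.0)}
t4 {'boss': ([1.4, -3.3], 0.93), 's1': ([0.7, -2.7], 0.92), 's2': ([0.8, -2.3], 0.92), 's3': ([1.5, -2.5], 0.71), 's4': ([1.6, -25.7], 0.53)}
t5 {'boss': ([0.3, -6.0], 0.49), 's1': ([28.7, 15.5], 0.63), 's2': ([0.3, -6.1], 0.87), 's3': ([18.4, -21.9], 0.61), 's4': ([-29.0, -15.9], 0.56)}
t6 {'boss': ([-0.6, -6.2], 0.48), 's1': ([28.2, 15.6], 0.64), 's2': ([0.2, -6.5], 0.87), 's3': ([-22.6, 8.4], 0.59), 's4': ([-11.2, 0.9], 0.56)}
```

View pics/c8.png

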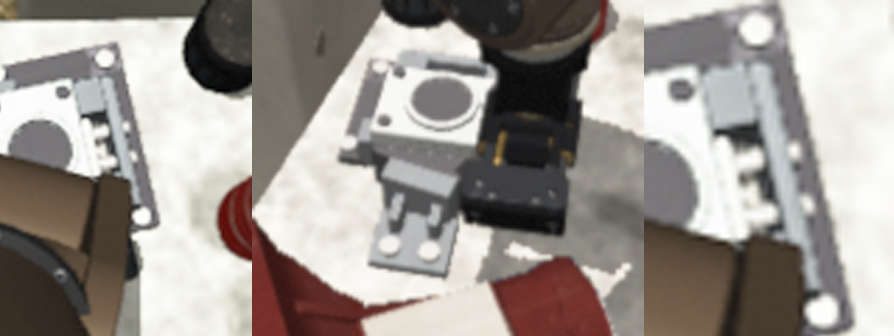

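Request:
arm_command --pt "0 -0.4 0 0 0 0" --pt "0 -1.2 0 0 0 0" --pt "0 -2.5 -0.5 0 0 0" --pt "0 -4 -3 0 0 0" --pt "0 -5 -7 0 0 0" --pt "0 -5 -11 0 0 0" --pt "-3 -6 -13 0 0 0" --pt "-7 -7 -13 0 0 0" --pt "-11 -7 -13 0 0 0" --pt "-13 -7 -13 0 0 0" --pt "-13 -7 -13 0 0 0"

```text
t: 14.68
eef_pos: [474.3, -222.6, 326.1]
tcp_rot: [3.139, 0.003, 1.779]
ft_force: [-0.3, -0.4, -0.1]
opening: 0.002
```

Run:
```python
from h import *
f(); snap('top','t7'); snap('side','s7')
A=cv2.imread('pics/top0.png',0); Bm=cv2.imread('pics/t7.png',0); sa=cv2.imread('pics/side0.png',0); sb=cv2.imread('pics/s7.png',0)
a=np.radians(12); B=np.array([[np.cos(a),np.sin(a)],[-np.sin(a),np.cos(a)]])
def run(cam,A,Bm,pts,S=6):
    for q,(x,y,r,z) in pts.items():
        t=A[y-r:y+r+1,x-r:x+r+1]; k=8; up=lambda im:cv2.resize(im,None,fx=k,fy=k,interpolation=cv2.INTER_CUBIC)
        R=cv2.matchTemplate(up(Bm[y-r-S:y+r+S+1,x-r-S:x+r+S+1]),up(t),cv2.TM_CCOEFF_NORMED)
        _,v,_,p=cv2.minMaxLoc(R); d=np.array(p)/k-S
        print(cam,q,d,(B@(onz(cam,(x+d[0],y+d[1]),z)-onz(cam,(x,y),z))[:2]).round(1),round(v,2))
run('top',A,Bm,{'boss':(321,189,13,63),'s1':(304,174,5,56),'s2':(329,169,5,56),'s3':(338,206,5,56),'s4':(313,211,5,56),'bolt':(347,155,5,10),'cheekbolt':(272,194,6,10)})
run('side',sa,sb,{'boss':(307,197,12,63),'s1':(287,205,4,56),'s2':(292,188,4,56),'s3':(328,192,4,56),'s4':(324,210,4,56)})
```

```text
t 14.68 F along ex -0.4 ey -0.3 z -0.1 pos ex -51.1 ey -142.8 z 326.1 yaw 1.7787472598209588 mom [0.04 0.05 0.01]
top boss [ 3.125 -0.875] [ 0.3 -6.7] 1.0
top s1 [ 3.    -0.875] [ 0.4 -6.5] 0.79
top s2 [ 3.125 -1.   ] [ 0.6 -6.8] 0.96
top s3 [ 2.875 -1.125] [ 0.9 -6.3] 0.82
top s4 [ 3.25 -0.75] [-0.  -6.8] 0.89
top bolt [0. 0.] [0. 0.] 1.0
top cheekbolt [0. 0.] [0. 0.] 1.0
side boss [ 0.375 -2.125] [ 0.3 -6.2] 0.96
side s1 [ 0.625 -2.25 ] [ 0.1 -6.5] 0.98
side s2 [ 0.5  -2.25] [ 0.3 -6.9] 0.96
side s3 [ 0.375 -2.25 ] [ 0.2 -6.8] 0.95
side s4 [ 0.25  -2.375] [ 0.5 -6.6] 0.97
```

Run:
```python
from h import *
a=np.radians(12); ex=np.array([np.cos(a),np.sin(a)]); ey=np.array([-ex[1],ex[0]])
c0=np.array([591.,-102.7])
m=camera_model('top')
for n in('top0','t7'):
    im=cv2.imread(f'pics/{n}.png',0).astype(np.float32)
    for xs in((-46,-40,-34,-28),(28,34,40,46)):
        row=[]
        for y in range(-30,-76,-2):
            v=[]
            for x in xs:
                p=c0+x*ex+y*ey; u=proj('top',(p[0],p[1],53),m); v.append(cv2.getRectSubPix(im,(1,1),(float(u[0]),float(u[1])))[0,0])
            row.append(int(np.mean(v)))
        print(n,xs[0],row)
```

```text
top0 -46 [225, 216, 147, 78, 66, 112, 165, 181, 180, 180, 180, 179, 175, 174, 175, 161, 159, 175, 177, 167, 136, 105, 104]
top0 28 [213, 224, 191, 123, 91, 95, 145, 172, 175, 177, 178, 174, 171, 171, 174, 169, 150, 165, 178, 172, 150, 117, 103]
t7 -46 [181, 173, 186, 217, 223, 187, 172, 183, 182, 183, 182, 181, 178, 177, 178, 163, 161, 177, 180, 169, 137, 107, 106]
t7 28 [187, 178, 183, 195, 213, 200, 170, 173, 177, 180, 180, 177, 174, 173, 176, 172, 153, 168, 181, 174, 152, 118, 105]
```

```bash
python3 -c "
from h import *
print(job_done(), state()['t'])"
```

```text
the job is handed in; nothing more can be done
the job is handed in; nothing more can be done
```

The housing is locked in the jig by the wedge. I handed the job in at about 15 s of robot time, with the arm backed off and touching nothing.

**What I did:** I gripped the wedge by its head, turned it so the straight face was towards the housing, and stood its thin end about 30 mm into the gap. On the way in it touched the cheek lightly, at about 8 N sideways, so I shifted it about 2 mm and the force went away. I let go, closed the jaws and pushed on the thick end with the closed fingertips, following the cheek. The push rose from about 3 to 7 N. It then climbed to about 21 N with hardly any travel, with the thin end about 70 mm past the mouth. I stopped there and withdrew.

**Last checks:**
- **Housing:** both fixed cameras show it moved about 6.6 mm towards the posts (top-view markers 6.3 to 6.8), without turning.
- **Posts:** the dark gap that was visible at both stop posts before the push is gone in the top view afterwards.
- **Jig:** its bolts have not moved in the picture.

**Less certain:**
- **Along the drive direction:** the housing moved only about 0.3 mm, so it may not touch the end stop.
- **Pad:** I judged it level from the force and the closed gap; I did not measure it directly.
- **Upward force:** the hard push also put about 9 N upward on the tool, and the force dropped briefly from 19 to 16.5 N before rising to 21 N.
- **Bystanders:** I never brought the arm near them on purpose, but I did not measure their positions again at the end.

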